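# Weigh down the drying book with the full tins

## Task

The rebound book under the plywood pressing board needs weight while it dries. Of the three identical sealed tins, one or two are full of shot and the rest are empty: tell them apart by lifting, set every full tin gently and upright on the pressing board, clear of its edges, and stand every empty tin upright on the floor of the grey refill tray. No tin goes on top of another; do not shift the book or the tray, and leave the other things on the bench where they are.

Things in the scene. Friction and masses are not known exactly. Their poses are not given: they have to be found in the camera images.
- tin_a_center (a point): plain aluminium tin with a sealed lid, square 56 x 56 mm, 64 mm tall, all three outwardly identical. Point: its centre, 32 mm above its underside; z is its upright axis, x and y square to its sides. Walls stiff. Full of metal shot it weighs 0.5 to 0.85 kg, empty about 0.1 kg; one or two of the three are full, which ones is not known. The contents can shift by 3 mm
- tin_b_center (a point): plain aluminium tin with a sealed lid, square 56 x 56 mm, 64 mm tall, all three outwardly identical. Point: its centre, 32 mm above its underside; z is its upright axis, x and y square to its sides. Walls stiff. Full of metal shot it weighs 0.5 to 0.85 kg, empty about 0.1 kg; one or two of the three are full, which ones is not known. The contents can shift by 3 mm
- tin_c_center (a point): plain aluminium tin with a sealed lid, square 56 x 56 mm, 64 mm tall, all three outwardly identical. Point: its centre, 32 mm above its underside; z is its upright axis, x and y square to its sides. Walls stiff. Full of metal shot it weighs 0.5 to 0.85 kg, empty about 0.1 kg; one or two of the three are full, which ones is not known. The contents can shift by 3 mm
- press: loose stack of 2.6 kg: a brown leather book lying flat beneath a plywood pressing board; the board is 170 mm (x) by 240 mm (y), its flat top 57 mm above the bench. Origin: centre of the underside, on the bench; z up
- tray: loose, low grey plastic tray of 0.9 kg for tins to be refilled, 180 mm (x) by 250 mm (y) outside, 26 mm high, walls and floor 6 mm thick, open at the top. Origin: centre of the underside, on the bench; z up
- bone_folder: flat white bone folder 150 x 18 x 6 mm, lying between the tins along its x axis; bystander. Origin: centre of the underside
- palette_knife: palette knife 150 mm long along its x axis, 13 mm wide, 10 mm high, lying between the tins; bystander. Origin: on the underside, near its middle
- paste_jar: capped glass jar, 60 mm across, 75 mm tall; bystander. Origin: centre of the underside
- loupe: black stand loupe, 46 mm across, 44 mm tall; bystander. Origin: centre of the underside
Mind the look-alikes: they are no part of the job. Leave any green or purple look-alike of the part that bears tin_b_center alone.

How it is judged:
By the outcome, as a careful person would: the job done as asked, in the order asked, and still so for the second after the job is handed in, with the robot touching nothing.
It also fails if it takes over 72 s, if anything falls off the work surface, if the arm or the gripper's body presses on something with over 40 N, if the wrist force passes 120 N, or if a joint passes its speed limit or range.

## Robot

A 6-joint arm with a two-finger parallel gripper is mounted at the origin on the work surface. World frame = base frame: x ahead of the robot, y to its left, z up, the work surface at z = 0. Lengths are in mm, angles in rad, forces in N, time in s.
With the tool pointing down it reaches from about 350 to 775 mm from the base axis. Payload 7.3 kg.
Tool frame: the origin (TCP) lies on the centre line of the jaws, within the pads' length; the fingertips stand 22 mm ahead of it and the grasp point (between the pads) lies 3 mm ahead of it; z points along the fingers, y is the direction in which the jaws open and shut (so a half turn about z gives the same grasp; the last joint's range is limited). The gripper opens to 92 mm and grips with 3 to 60 N. Pads are 19 mm wide; open, the fingers measure 130 mm over their backs; the gripper's body (75 mm by 190 mm) begins 47 mm behind the grasp point.
Start: joints at [1.092, 0.342, 1.524, -0, 1.275, -0.146], TCP at [171.498, 496.217, 248.741] pointing down, gripper open.
Joint ranges: [-2.53, 2.53], [-0.77, 2.02], [0.04, 2.7], [-1, 4.14], [0.28, 2.66], [-3.11, 3.11]. Speed limits (rad/s): [2.57, 2.57, 3.14, 3.14, 3.14, 3.14].

## Interface

Orientations are given as [roll, pitch, yaw] about the fixed x, y, z axes, in that order (R = Rz(yaw) Ry(pitch) Rx(roll)).
In Python, from plant import get_obs, capture, close_job gives the robot as it stands.
- The arm moves only by the tool carry_out, never from a script. Its arguments are lists of equal length, an entry for each row: "xyz": the shift along the tool's x, y, z scaled (see below), a list of three; "dr": the turn, a rotation vector about the tool's x, y, z scaled (see below), a list of three. A call has 1 to 8 rows; each row shifts and turns the commanded pose from where the row before left it, along the tool's axes as they then stand; what a row does not reach is not made up. The controller multiplies each number of a shift by 0.06 m and each number of a turn by 8 degrees. A row lasts 1/8 s, in which the tool goes at most 62.5 mm and 10.7 degrees, less where a joint would pass 70% of its speed; a pose out of reach is approached as far as the arm can. A call with a number of a shift or a turn outside -1 to 1 is refused whole. A call with a gripper value outside its range is refused whole. "gripper" is the gripper's target within -1 to 1 (fully open at 1, half-way at 0, shut at -1), set as the call begins (left out, the last holds). The fingers move at their own pace and stop on an object; the grip force is fixed at half the most. Time passes only in rows, so rows that do not move let the fingers close. It gives the time, the measured TCP pose, the force and the opening at its end, in the units of the state.
- get_obs(): the state, without advancing time (a new reading comes with each control period).
- capture(name): name is "side" or "top" or "wrist"; returns a dict with "image" (400x640x3 uint8, blue, green, red), "fx", "fy", "cx", "cy" (pixels), "pose" (4x4, takes a point from camera to world coordinates). Camera axes: x right, y up, looking along -z (the intrinsics and any distortion apply to the point x, -y, -z); pixel columns grow to the right and rows downward; lengths in mm; the calibration is good to about 2 mm. The wrist camera is an equidistant fisheye: a pixel r from the principal point sees the ray r / f radians off the axis. A picture is of the moment at which its call begins. There is no depth.
- close_job(): hands the job in, once; it reports no verdict.
The state is a dict: "time": time; "joint_positions": joint angles; "dq": joint speeds; "tau": joint torques, N m; "tool_pos": TCP position; "tcp_rot": TCP orientation; "contact_force": force on the tool from outside, world axes, zero at the start; "moment": the same for the moment, N m; "grip_width": finger opening in mm.
Only numpy, scipy, OpenCV 4.12 (cv2) and the standard library are available. Lean on these libraries where they do the work, as an engineer would, in place of code of your own. Each camera call takes 0.05 s, during which the arm holds its last target.

## Working session

There is one attempt and no reset: what is moved stays moved. The work goes in short steps, Python scripts to look and compute and a tool call to move; the robot and the scene stay as the last step left them, time stands still between calls to the robot, and variables do not carry over. Pictures are saved under pics/ and viewed, and the job is handed in when it is done.

Besides the shell and the picture viewer there is one more tool, called by a JSON object that holds its "name" and its "arguments". carry_out: Moves the arm, as the interface text tells. Shifts and turns lie within -1 to 1; 1 stands for 0.06 m of shift or 8 degrees of turn. Its arguments: {"type":"object","properties":{"xyz":{"type":"array"},"dr":{"type":"array"},"gripper":{"type":"number"}},"required":["xyz","dr"]}

```bash
mkdir -p pics; ls
python3 - <<'E'
from plant import get_obs, capture
import cv2, pickle
o=get_obs(); print(o)
d={}
for n in ("side","top","wrist"):
    c=capture(n); d[n]=c; cv2.imwrite(f"pics/{n}0.png",c["image"]); print(n,c["fx"],c["fy"],c["cx"],c["cy"],c["pose"],[k for k in c])
pickle.dump(d,open("c0.pkl","wb"))
E
```

```text
pics
{'time': 0.0, 'joint_positions': array([ 1.09200609e+00,  3.42728235e-01,  1.52499799e+00, -7.12729141e-06,
        1.27540467e+00, -1.46041519e-01]), 'dq': array([-0.00045877, -0.00089256, -0.00011059, -0.00144172,  0.00047526,
        0.00055912]), 'tau': array([-5.28622677e-04, -4.31251752e+01, -2.44213057e+01,  7.18204002e-02,
        5.62207494e-02, -1.15008074e-04]), 'tool_pos': array([171.31759363, 495.87267616, 248.04871851]), 'tcp_rot': array([-3.14006979e+00, -2.17107809e-04,  2.80884585e+00]), 'contact_force': array([-0.71076451, -0.88325499, -0.0805718 ]), 'moment': array([-0.01054732,  0.01098122, -0.01434545]), 'grip_width': 92.12097742866128}
side 483.7637569347906 483.7637569347906 316.86294070674546 194.61612915994084 [[-9.50904262e-01  1.71299945e-01 -2.57754562e-01  3.19289200e+02]
 [-3.09098482e-01 -5.67289174e-01  7.63309322e-01  7.86498895e+02]
 [-1.54665274e-02  8.05505631e-01  5.92386246e-01  6.80902317e+02]
 [ 0.00000000e+00  0.00000000e+00  0.00000000e+00  1.00000000e+00]] ['image', 'fx', 'fy', 'cx', 'cy', 'pose']
top 376.62154421997235 376.62154421997235 310.2593147119354 200.70509050126896 [[-2.67496862e-02  9.97715804e-01 -6.20292617e-02  5.30905105e+02]
 [-9.99609820e-01 -2.61981268e-02  9.68839302e-03  1.48298808e+01]
 [ 8.04121237e-03  6.22642206e-02  9.98027307e-01  8.85247929e+02]
 [ 0.00000000e+00  0.00000000e+00  0.00000000e+00  1.00000000e+00]] ['image', 'fx', 'fy', 'cx', 'cy', 'pose']
wrist 309.70691628693146 309.70691628693146 315.6727339698378 200.0278151782878 [[ 3.27527148e-01 -9.08565033e-01 -2.59298184e-01  1.02361998e+02]
 [ 9.44840938e-01  3.14587746e-01  9.11600382e-02  5.20955560e+02]
 [-1.25279179e-03 -2.74852927e-01  9.61485465e-01  3.83781733e+02]
 [ 0.00000000e+00  0.00000000e+00  0.00000000e+00  1.00000000e+00]] ['image', 'fx', 'fy', 'cx', 'cy', 'pose']
```

View pics/top0.png

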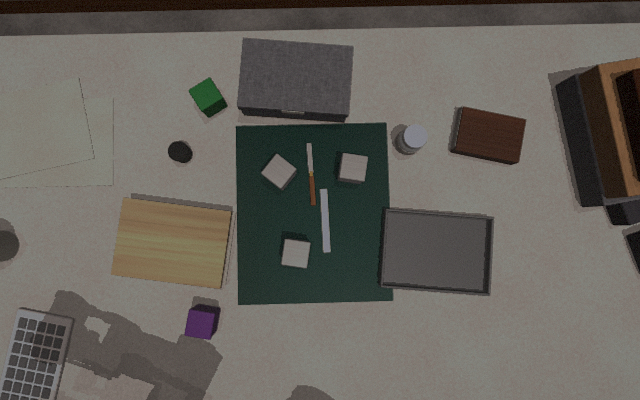

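View pics/side0.png

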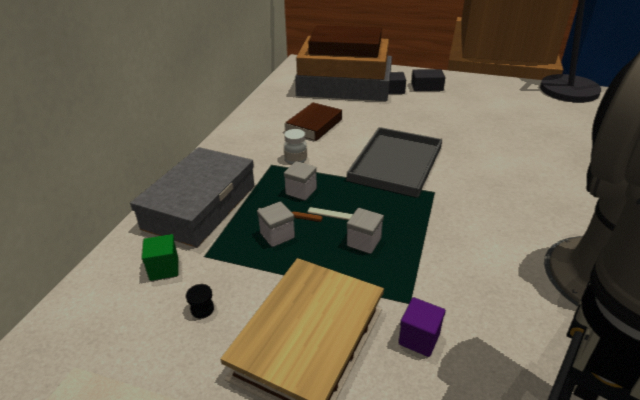

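View pics/wrist0.png

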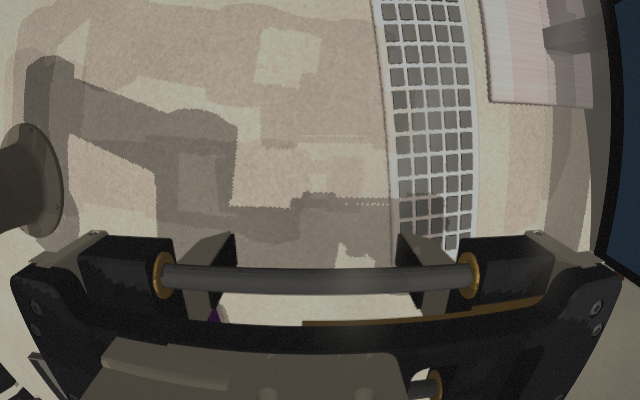

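Top view: the three plain tins are at (278,172), (353,168) and (296,253). The look-alikes are the green cube (208,97) and the purple cube (201,322). The jar (412,138) and loupe (180,152) are bystanders. I'm choosing the three aluminium ones on the green mat. Next I'll take a close crop and measure.

```bash
cat > h.py <<'E'
import numpy as np, cv2, pickle
def ray(c,u,v):
    P=c["pose"]; d=np.array([(u-c["cx"])/c["fx"],-(v-c["cy"])/c["fy"],-1.]); return P[:3,3],P[:3,:3]@d
def w(c,u,v,z):
    o,d=ray(c,u,v); return o+d*(z-o[2])/d[2]
def proj(c,p):
    q=c["pose"][:3,:3].T@(np.array(p,float)-c["pose"][:3,3]); return np.array([c["cx"]+c["fx"]*q[0]/-q[2],c["cy"]-c["fy"]*q[1]/-q[2]])
E
python3 - <<'E'
from h import *
d=pickle.load(open("c0.pkl","rb")); im=d["top"]["image"]; 
cr=im[110:310,100:500]; cv2.imwrite("pics/crop1.png",cv2.convertScaleAbs(cv2.resize(cr,(800,400),interpolation=cv2.INTER_CUBIC),alpha=1.6))
cr=d["side"]["image"][150:270,200:400]; cv2.imwrite("pics/crop2.png",cv2.convertScaleAbs(cv2.resize(cr,(800,480),interpolation=cv2.INTER_CUBIC),alpha=1.3))
for (u,v) in [(278,172),(353,168),(296,253)]: print(im[v,u],w(d["top"],u,v,64).round())
E
```

```text
[111 117 122] [647.  76.  64.]
[111 114 121] [652. -89.  64.]
[121 125 127] [469.  41.  64.]
```

View pics/crop1.png

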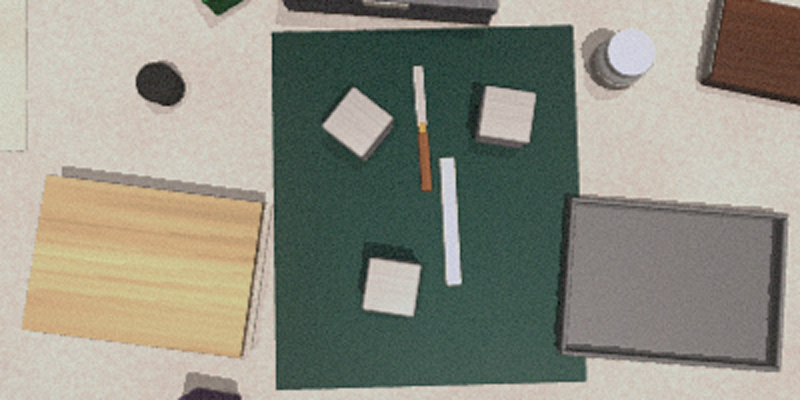

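View pics/crop2.png

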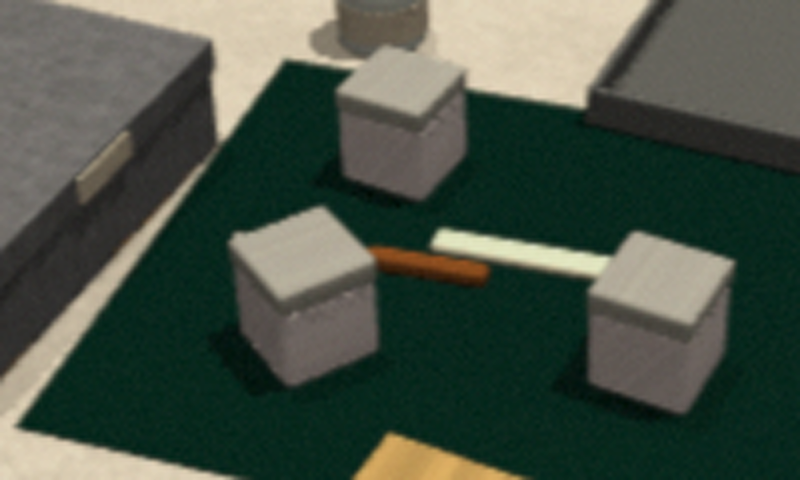

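Both crops show three identical upright tins with grey lids on the mat. Next I'll measure poses of the tins, board and tray.

```bash
cat >> h.py <<'E'
def rect(c,uv,z,thr=90,half=28):
    im=cv2.GaussianBlur(c["image"],(3,3),0).min(axis=2); u,v=map(int,uv)
    m=np.zeros(im.shape,np.uint8); m[v-half:v+half,u-half:u+half]=(im[v-half:v+half,u-half:u+half]>thr)
    n,l=cv2.connectedComponents(m); m=(l==l[v,u]).astype(np.uint8)
    ct=max(cv2.findContours(m,0,cv2.CHAIN_APPROX_NONE)[0],key=cv2.contourArea)[:,0]
    P=np.array([w(c,a,b,z)[:2] for a,b in ct]); r=cv2.minAreaRect(P.astype(np.float32))
    return r,m.sum()
E
python3 - <<'E'
from h import *
d=pickle.load(open("c0.pkl","rb")); c=d["top"]
for uv in [(278,172),(353,168),(296,253)]:
    for t in (75,85,95): 
        print(uv,t,rect(c,uv,64,t))
# side view
s=d["side"]
for uv in [(275,212),(303,172),(366,220)]:
    print([w(s,*uv,64).round(1)], s["image"][uv[1],uv[0]])
# board top corners (crop1 /2 + offset)
f=lambda L:[(100+a/2,110+b/2) for a,b in L]
for n,L,z in (("board",[(47,176),(264,201),(242,357),(22,329)],57),("tray",[(568,196),(787,213),(779,370),(560,354)],26)):
    P=np.array([w(c,*q,z)[:2] for q in f(L)]); r=cv2.minAreaRect(P.astype(np.float32)); print(n,P.round().tolist(),r)
for n,L,z in (("knife",[(418,67),(427,190)],8),("folder",[(447,158),(454,285)],6),("jar",[(630,50)],75),("loupe",[(160,84)],44),("green",[(208*2-200,80*2-220)],64)):
    print(n,[w(c,*q,z)[:2].round() for q in f(L)])
print(w(c,201,322,64),w(c,208,97,64), w(c,240,110,60),w(c,350,115,60))
E
```

```text
(278, 172) 75 (((649.5841674804688, 75.08375549316406), (55.69858169555664, 55.521263122558594), 50.3336296081543), np.uint64(638))
(278, 172) 85 (((649.6309204101562, 75.18601989746094), (54.65226364135742, 54.47993850708008), 50.12788009643555), np.uint64(613))
(278, 172) 95 (((649.724365234375, 74.95803833007812), (52.95401382446289, 53.19000244140625), 50.328453063964844), np.uint64(581))
(353, 168) 75 (((654.406005859375, -89.90328216552734), (55.93619155883789, 55.8318977355957), 79.72610473632812), np.uint64(641))
(353, 168) 85 (((654.2635498046875, -89.72268676757812), (54.97781753540039, 54.47917938232422), 79.72030639648438), np.uint64(611))
(353, 168) 95 (((654.2817993164062, -89.68372344970703), (53.0994758605957, 52.980682373046875), 79.94288635253906), np.uint64(577))
(296, 253) 75 (((469.1650695800781, 41.77203369140625), (56.20867156982422, 56.0748176574707), 79.74795532226562), np.uint64(674))
(296, 253) 85 (((468.9931640625, 42.034202575683594), (55.09783172607422, 54.734703063964844), 80.3584213256836), np.uint64(643))
(296, 253) 95 (((468.8705139160156, 42.0813789
[... 216 characters left out ...]
 136]
board [[599.0, 417.0], [565.0, 179.0], [397.0, 205.0], [433.0, 443.0]] ((499.42266845703125, 311.0394287109375), (240.5027313232422, 170.52781677246094), 81.2267837524414)
tray [[563.0, -162.0], [537.0, -412.0], [360.0, -393.0], [385.0, -146.0]] ((461.2237243652344, -277.4725036621094), (251.55453491210938, 178.7779998779297), 84.04776000976562)
knife [array([721.,   6.]), array([575.,  -1.])]
folder [array([612., -25.]), array([464., -29.])]
jar [array([ 719., -226.])]
loupe [array([701., 297.])]
green [array([857., 227.])]
[328.46460849 247.21299616  64.        ] [818.29719258 227.44557894  64.        ] [788.49498724 157.72920343  60.        ] [771.21504997 -86.85831318  60.        ]
```

```bash
cat >> h.py <<'E'
from plant import get_obs
def plan(tgt,yaw,n,cmd=None,ramp=True):
    """rows from cmd (default measured) to tgt xyz mm, yaw deg, n rows"""
    o=get_obs()
    p=np.array(o["tool_pos"]) if cmd is None else np.array(cmd[:3],float); y0=np.degrees(o["tcp_rot"][2]) if cmd is None else cmd[3]
    dy=(yaw-y0+180)%360-180
    wts=np.ones(n)
    if ramp and n>2: wts[0]=wts[-1]=.5
    if ramp and n>5: wts[[0,-1]]=.35; wts[[1,-2]]=.75
    cum=np.cumsum(wts)/wts.sum(); xs=[];ds=[]; q=p.copy(); y=y0
    for k in range(n):
        d=p+(np.array(tgt)-p)*cum[k]-q; a=np.radians(y); C,S=np.cos(a),np.sin(a)
        t=np.round(np.array([d[0]*C+d[1]*S,d[0]*S-d[1]*C,-d[2]])/60,2); xs.append(t.tolist())
        q=q+60*np.array([t[0]*C+t[1]*S,t[0]*S-t[1]*C,-t[2]])
        r=round(-(y0+dy*cum[k]-y)/8,2); ds.append([0,0,r]); y-=8*r
    print("xyz",xs,"\ndr",ds,"\nend",q.round(1).tolist()+[round(y,2)],"maxstep",max(np.linalg.norm(x)*60 for x in xs).round(1))
E
python3 - <<'E'
from h import *
plan((340,240,200),166,8,(171.5,496.2,248.7,160.93))
E
```

```text
xyz [[-0.23, -0.18, 0.05], [-0.49, -0.38, 0.09], [-0.64, -0.51, 0.13], [-0.64, -0.52, 0.14], [-0.63, -0.53, 0.13], [-0.62, -0.54, 0.13], [-0.46, -0.41, 0.1], [-0.22, -0.2, 0.04]] 
dr [[0, 0, np.float64(-0.04)], [0, 0, np.float64(-0.07)], [0, 0, np.float64(-0.1)], [0, 0, np.float64(-0.11)], [0, 0, np.float64(-0.1)], [0, 0, np.float64(-0.1)], [0, 0, np.float64(-0.08)], [0, 0, np.float64(-0.03)]] 
end [340.2, 239.9, 200.1, np.float64(165.97)] maxstep 50.2
```

{"name": "carry_out", "arguments": {"xyz": [[-0.23,-0.18,0.05],[-0.49,-0.38,0.09],[-0.64,-0.51,0.13],[-0.64,-0.52,0.14],[-0.63,-0.53,0.13],[-0.62,-0.54,0.13],[-0.46,-0.41,0.1],[-0.22,-0.2,0.04]], "dr": [[0,0,-0.04],[0,0,-0.07],[0,0,-0.1],[0,0,-0.11],[0,0,-0.1],[0,0,-0.1],[0,0,-0.08],[0,0,-0.03]], "gripper": 1}}

```text
time: 1.15
tool_pos: [340.6, 237.3, 199.6]
tcp_rot: [-3.141, -0.0, 2.895]
contact_force: [-0.8, -0.5, 0.8]
grip_width: 91.6
```

Run:
```python
from h import *
plan((469,42,130),170,6,(340.2,239.9,200.1,165.97))
plan((469,42,38),170,4,(469,42,130,170))
```

```text
xyz [[-0.24, -0.22, 0.1], [-0.51, -0.48, 0.21], [-0.68, -0.66, 0.27], [-0.66, -0.66, 0.28], [-0.49, -0.5, 0.21], [-0.23, -0.24, 0.1]] 
dr [[0, 0, np.float64(-0.04)], [0, 0, np.float64(-0.09)], [0, 0, np.float64(-0.12)], [0, 0, np.float64(-0.12)], [0, 0, np.float64(-0.09)], [0, 0, np.float64(-0.04)]] 
end [469.3, 41.9, 129.9, np.float64(169.97)] maxstep 59.1
xyz [[0.0, 0.0, 0.26], [0.0, 0.0, 0.51], [0.0, 0.0, 0.51], [0.0, 0.0, 0.25]] 
dr [[0, 0, np.float64(-0.0)], [0, 0, np.float64(-0.0)], [0, 0, np.float64(-0.0)], [0, 0, np.float64(-0.0)]] 
end [469.0, 42.0, 38.2, np.float64(170.0)] maxstep 30.6
```

{"name": "carry_out", "arguments": {"xyz": [[-0.24,-0.22,0.1],[-0.51,-0.48,0.21],[-0.68,-0.66,0.27],[-0.66,-0.66,0.28],[-0.49,-0.5,0.21],[-0.23,-0.24,0.1],[0,0,0],[0,0,0]], "dr": [[0,0,-0.04],[0,0,-0.09],[0,0,-0.12],[0,0,-0.12],[0,0,-0.09],[0,0,-0.04],[0,0,0],[0,0,0]]}}

```text
time: 2.15
tool_pos: [468.5, 42.1, 130.0]
tcp_rot: [3.141, -0.001, 2.966]
contact_force: [0.0, 0.6, -0.6]
grip_width: 91.7
```

Run:
```python
from h import *
from plant import capture
o=get_obs(); print(o["tool_pos"],o["tcp_rot"],o["dq"].round(3),o["tau"].round(2))
c=capture("wrist"); cv2.imwrite("pics/wrist1.png",c["image"]);
```

```text
[468.50662119  42.05411894 130.01337895] [ 3.14145588e+00 -5.49816314e-04  2.96638531e+00] [ 0.017 -0.005 -0.002  0.001  0.001  0.001] [-7.000e-01 -3.952e+01 -1.926e+01 -6.000e-02  5.000e-02 -2.000e-02]
```

View pics/wrist1.png

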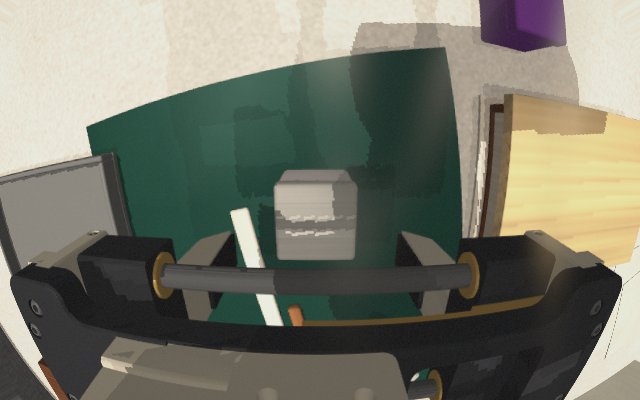

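The wrist view shows the tin square and centred between the fingers (tin 275–357 px, fingers about 215 and 415). Descending.

{"name": "carry_out", "arguments": {"xyz": [[0,0,0.25],[0,0,0.5],[0,0,0.5],[0,0,0.28],[0,0,0]], "dr": [[0,0,0],[0,0,0],[0,0,0],[0,0,0],[0,0,0]]}}

```text
time: 2.82
tool_pos: [468.2, 42.8, 37.6]
tcp_rot: [-3.141, -0.002, 2.968]
contact_force: [0.1, 0.1, -0.7]
grip_width: 92.0
```

{"name": "carry_out", "arguments": {"xyz": [[0,0,0],[0,0,0],[0,0,0],[0,0,0],[0,0,0]], "dr": [[0,0,0],[0,0,0],[0,0,0],[0,0,0],[0,0,0]], "gripper": -1}}

```text
time: 3.45
tool_pos: [469.4, 41.9, 38.4]
tcp_rot: [3.141, 0.0, 2.967]
contact_force: [-1.5, 0.2, 3.9]
grip_width: 55.7
```

{"name": "carry_out", "arguments": {"xyz": [[0,0,0],[0,0,-0.15],[0,0,-0.4],[0,0,-0.4],[0,0,-0.15],[0,0,0],[0,0,0],[0,0,0]], "dr": [[0,0,0],[0,0,0],[0,0,0],[0,0,0],[0,0,0],[0,0,0],[0,0,0],[0,0,0]]}}

```text
time: 4.45
tool_pos: [468.8, 41.9, 103.3]
tcp_rot: [-3.142, -0.002, 2.967]
contact_force: [0.0, -0.1, -0.4]
grip_width: 55.9
```

Run:
```python
from h import *
o=get_obs(); print(o["contact_force"],o["moment"],o["tool_pos"],o["tau"].round(2))
```

```text
[ 0.00495752 -0.12361415 -0.44094804] [-0.00679428 -0.01073287 -0.01503518] [468.81996596  41.93804921 103.34456854] [ 1.000e-02 -4.143e+01 -1.809e+01 -2.000e-02  9.000e-02 -0.000e+00]
```

{"name": "carry_out", "arguments": {"xyz": [[0,0,0]], "dr": [[0,0,0]]}}

```text
time: 4.58
tool_pos: [469.0, 41.9, 103.6]
tcp_rot: [-3.142, -0.001, 2.967]
contact_force: [0.2, 0.1, -0.2]
grip_width: 55.7
```

Run:
```python
from h import *
from plant import capture
c=capture("side"); cv2.imwrite("pics/side1.png",c["image"]); 
plan((456,-327,110),174,8,(469,42,103.3,170))
plan((456,-327,44),174,5,(456,-327,110,174))
```

```text
xyz [[-0.05, -0.34, -0.01], [-0.1, -0.74, -0.01], [-0.12, -0.99, -0.02], [-0.12, -0.98, -0.02], [-0.1, -0.99, -0.01], [-0.09, -0.99, -0.02], [-0.07, -0.74, -0.02], [-0.02, -0.35, -0.0]] 
dr [[0, 0, np.float64(-0.03)], [0, 0, np.float64(-0.06)], [0, 0, np.float64(-0.08)], [0, 0, np.float64(-0.08)], [0, 0, np.float64(-0.08)], [0, 0, np.float64(-0.08)], [0, 0, np.float64(-0.06)], [0, 0, np.float64(-0.03)]] 
end [455.9, -327.2, 109.9, np.float64(174.0)] maxstep 59.8
xyz [[0.0, 0.0, 0.14], [0.0, 0.0, 0.27], [0.0, 0.0, 0.28], [0.0, 0.0, 0.27], [0.0, 0.0, 0.14]] 
dr [[0, 0, np.float64(-0.0)], [0, 0, np.float64(-0.0)], [0, 0, np.float64(-0.0)], [0, 0, np.float64(-0.0)], [0, 0, np.float64(-0.0)]] 
end [456.0, -327.0, 44.0, np.float64(174.0)] maxstep 16.8
```

View pics/side1.png

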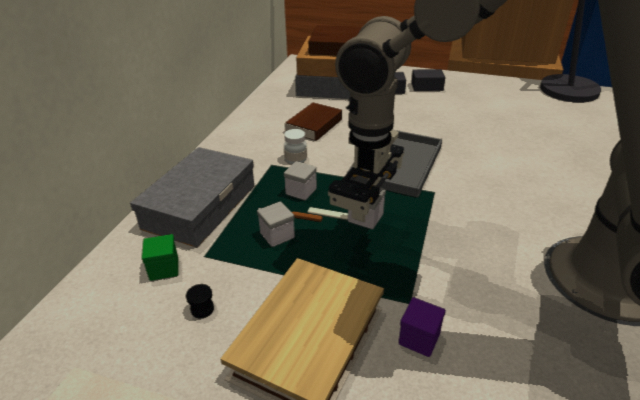

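The tin hangs about 65 mm up (rows 195–227), so it is lifted. The force reads near zero, so I'll check against joint torques at the same pose as my unloaded hover (z=130).

{"name": "carry_out", "arguments": {"xyz": [[0,0,-0.22],[0,0,-0.22],[0,0,0],[0,0,0],[0,0,0]], "dr": [[0,0,0],[0,0,0],[0,0,0],[0,0,0],[0,0,0]]}}

```text
time: 5.25
tool_pos: [469.0, 41.9, 130.3]
tcp_rot: [3.142, -0.001, 2.967]
contact_force: [-0.6, -0.5, -0.4]
grip_width: 56.0
```

Run:
```python
from h import *
o=get_obs(); print(o["contact_force"],o["moment"],o["tool_pos"],o["tau"].round(2))
```

```text
[-0.5542397  -0.47812525 -0.41724011] [ 0.0128147  -0.03638536 -0.05098251] [469.04644538  41.93644314 130.26696247] [ 1.000e-02 -4.072e+01 -1.953e+01 -2.000e-02  8.000e-02 -0.000e+00]
```

Fz is about -0.4 N, where a full tin would give -5 N or more, so this tin is empty and goes to the tray's far slot.

{"name": "carry_out", "arguments": {"xyz": [[-0.05,-0.34,0],[-0.1,-0.74,0.04],[-0.12,-0.97,0.06],[-0.12,-0.98,0.06],[-0.1,-0.98,0.06],[-0.1,-0.98,0.06],[-0.07,-0.75,0.05],[-0.02,-0.38,0]], "dr": [[0,0,-0.03],[0,0,-0.06],[0,0,-0.08],[0,0,-0.08],[0,0,-0.08],[0,0,-0.08],[0,0,-0.06],[0,0,-0.03]]}}

```text
time: 6.25
tool_pos: [456.1, -329.5, 109.9]
tcp_rot: [3.141, -0.001, 3.034]
contact_force: [0.9, 0.9, -1.2]
grip_width: 55.9
```

{"name": "carry_out", "arguments": {"xyz": [[0,0,0],[0,0,0.15],[0,0,0.25],[0,0,0.25],[0,0,0.15],[0,0,0]], "dr": [[0,0,0],[0,0,0],[0,0,0],[0,0,0],[0,0,0],[0,0,0]]}}

```text
time: 7.0
tool_pos: [456.4, -326.9, 61.6]
tcp_rot: [3.14, -0.002, 3.037]
contact_force: [-0.0, 0.5, 0.2]
grip_width: 55.7
```

Run:
```python
from h import *
from plant import capture
o=get_obs(); print(o["contact_force"],o["tool_pos"],np.degrees(o["tcp_rot"]))
c=capture("wrist"); cv2.imwrite("pics/wrist2.png",c["image"]); 
c=capture("top"); cv2.imwrite("pics/top2.png",c["image"]);
```

```text
[-0.04020008  0.54658314  0.2404903 ] [ 456.38054449 -326.85962064   61.62721133] [ 1.79924943e+02 -8.77376584e-02  1.73982756e+02]
```

View pics/wrist2.png

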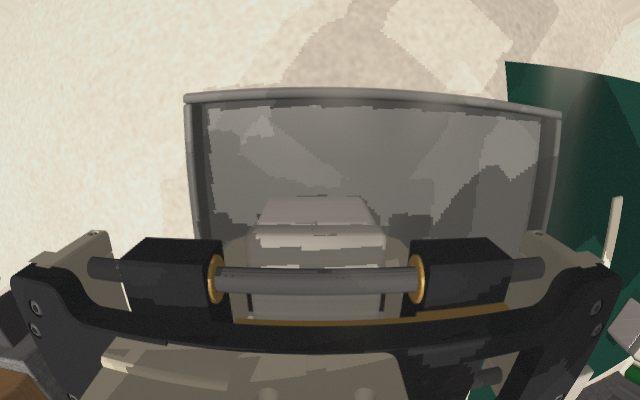

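View pics/top2.png

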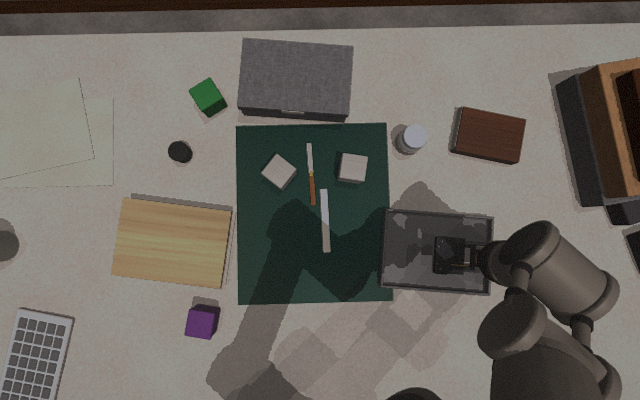

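{"name": "carry_out", "arguments": {"xyz": [[0,0,0.1],[0,0,0.1],[0,0,0.05],[0,0,0.04],[0,0,0]], "dr": [[0,0,0],[0,0,0],[0,0,0],[0,0,0],[0,0,0]]}}

```text
time: 7.72
tool_pos: [456.7, -327.3, 45.1]
tcp_rot: [3.141, -0.0, 3.036]
contact_force: [0.5, 0.1, -1.2]
grip_width: 55.9
```

{"name": "carry_out", "arguments": {"xyz": [[0,0,0],[0,0,0],[0,0,0]], "dr": [[0,0,0],[0,0,0],[0,0,0]], "gripper": 0.65}}

```text
time: 8.1
tool_pos: [456.8, -327.5, 45.5]
tcp_rot: [-3.141, 0.0, 3.036]
contact_force: [-0.7, 0.1, 0.8]
grip_width: 75.6
```

{"name": "carry_out", "arguments": {"xyz": [[0,0,-0.3],[0,0,-0.6],[0,0,-0.6],[0,0,-0.3]], "dr": [[0,0,0],[0,0,0],[0,0,0],[0,0,0]]}}

```text
time: 8.6
tool_pos: [457.3, -327.9, 155.6]
tcp_rot: [-3.14, 0.003, 3.036]
contact_force: [-0.3, -0.2, -0.4]
grip_width: 75.3
```

Run:
```python
from h import *
o=get_obs(); p=o["tool_pos"]; print(p,np.degrees(o["tcp_rot"]))
plan((654.3,-89.7,130),169.8,8,(456.4,-327,152,174))
```

```text
[ 457.29077924 -327.91740457  155.55760906] [-1.79892877e+02  1.48954134e-01  1.73974811e+02]
xyz [[-0.16, 0.24, 0.02], [-0.35, 0.52, 0.05], [-0.45, 0.7, 0.05], [-0.45, 0.7, 0.06], [-0.43, 0.7, 0.06], [-0.43, 0.72, 0.06], [-0.32, 0.53, 0.05], [-0.14, 0.26, 0.02]] 
dr [[0, 0, np.float64(0.03)], [0, 0, np.float64(0.06)], [0, 0, np.float64(0.09)], [0, 0, np.float64(0.08)], [0, 0, np.float64(0.09)], [0, 0, np.float64(0.08)], [0, 0, np.float64(0.07)], [0, 0, np.float64(0.03)]] 
end [654.3, -89.4, 129.8, np.float64(169.76)] maxstep 50.4
```

{"name": "carry_out", "arguments": {"xyz": [[-0.16,0.24,0.02],[-0.35,0.52,0.05],[-0.45,0.7,0.05],[-0.45,0.7,0.06],[-0.43,0.7,0.06],[-0.43,0.72,0.06],[-0.32,0.53,0.05],[-0.14,0.26,0.02]], "dr": [[0,0,0.03],[0,0,0.06],[0,0,0.09],[0,0,0.08],[0,0,0.09],[0,0,0.08],[0,0,0.07],[0,0,0.03]], "gripper": 1}}

```text
time: 9.6
tool_pos: [655.1, -86.9, 129.1]
tcp_rot: [3.141, -0.003, 2.965]
contact_force: [-0.3, -0.4, -0.1]
grip_width: 91.3
```

{"name": "carry_out", "arguments": {"xyz": [[0,0,0],[0,0,0],[0,0,0]], "dr": [[0,0,0],[0,0,0],[0,0,0]]}}

```text
time: 9.98
tool_pos: [654.2, -91.3, 131.3]
tcp_rot: [-3.141, 0.0, 2.961]
contact_force: [-0.5, -0.6, -0.4]
grip_width: 91.7
```

Run:
```python
from h import *
from plant import capture
o=get_obs(); print(o["contact_force"],o["tool_pos"],np.degrees(o["tcp_rot"]),o["tau"].round(2))
c=capture("wrist"); cv2.imwrite("pics/wrist3.png",c["image"]);
```

```text
[-0.51999942 -0.58932745 -0.40432924] [654.23695664 -91.25124272 131.34873605] [-1.79994057e+02  3.09403360e-03  1.69631815e+02] [ 3.500e-01 -5.848e+01 -2.325e+01 -3.000e-02  8.000e-02 -0.000e+00]
```

View pics/wrist3.png

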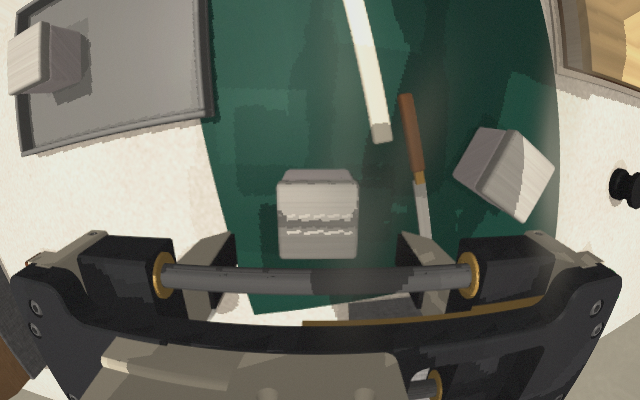

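Tin 1 stands upright in the tray and tin 2 is centred (277–358 px) between the jaws. Descending.

{"name": "carry_out", "arguments": {"xyz": [[0,0,0.25],[0,0,0.5],[0,0,0.5],[0,0,0.28],[0,0,0]], "dr": [[0,0,0],[0,0,0],[0,0,0],[0,0,0],[0,0,0]]}}

```text
time: 10.65
tool_pos: [653.8, -89.8, 37.6]
tcp_rot: [3.141, -0.003, 2.962]
contact_force: [0.8, -0.3, 0.6]
grip_width: 91.4
```

{"name": "carry_out", "arguments": {"xyz": [[0,0,0],[0,0,0],[0,0,0],[0,0,0],[0,0,0]], "dr": [[0,0,0],[0,0,0],[0,0,0],[0,0,0],[0,0,0]], "gripper": -1}}

```text
time: 11.28
tool_pos: [655.0, -89.9, 39.8]
tcp_rot: [-3.142, 0.001, 2.963]
contact_force: [-0.8, -0.2, 2.5]
grip_width: 55.8
```

{"name": "carry_out", "arguments": {"xyz": [[0,0,-0.1],[0,0,-0.25],[0,0,-0.35],[0,0,-0.35],[0,0,-0.2],[0,0,-0.1],[0,0,0],[0,0,0]], "dr": [[0,0,0],[0,0,0],[0,0,0],[0,0,0],[0,0,0],[0,0,0],[0,0,0],[0,0,0]]}}

```text
time: 12.28
tool_pos: [654.3, -89.8, 119.4]
tcp_rot: [3.141, -0.002, 2.962]
contact_force: [-0.2, -0.9, -7.3]
grip_width: 56.0
```

{"name": "carry_out", "arguments": {"xyz": [[0,0,0],[0,0,0]], "dr": [[0,0,0],[0,0,0]]}}

```text
time: 12.52
tool_pos: [654.6, -89.9, 119.8]
tcp_rot: [3.141, -0.001, 2.962]
contact_force: [-0.7, 0.5, -6.9]
grip_width: 55.7
```

Run:
```python
from h import *
o=get_obs(); print(o["contact_force"],o["moment"],o["tool_pos"],np.degrees(o["tcp_rot"]),o["tau"].round(2))
```

```text
[-0.670295    0.52140475 -6.89555018] [-0.00302289  0.02056345  0.01772853] [654.62105845 -89.90018867 119.8411534 ] [ 1.79992171e+02 -4.16973032e-02  1.69729441e+02] [ 0.000e+00 -6.341e+01 -2.525e+01 -4.000e-02  8.000e-02  0.000e+00]
```

Fz is about -7 N, so this tin is full (about 0.7 kg). It goes to the board's far slot.

Run:
```python
from h import *
plan((507.8,365.3,145),171.2,12,(654.5,-89.8,119.5,169.73))
```

```text
xyz [[0.13, 0.24, -0.01], [0.27, 0.52, -0.04], [0.37, 0.69, -0.04], [0.37, 0.69, -0.04], [0.36, 0.69, -0.04], [0.36, 0.69, -0.04], [0.36, 0.7, -0.04], [0.36, 0.69, -0.05], [0.35, 0.7, -0.04], [0.36, 0.69, -0.04], [0.26, 0.53, -0.03], [0.13, 0.24, -0.01]] 
dr [[0, 0, np.float64(-0.01)], [0, 0, np.float64(-0.01)], [0, 0, np.float64(-0.02)], [0, 0, np.float64(-0.02)], [0, 0, np.float64(-0.01)], [0, 0, np.float64(-0.02)], [0, 0, np.float64(-0.02)], [0, 0, np.float64(-0.02)], [0, 0, np.float64(-0.02)], [0, 0, np.float64(-0.01)], [0, 0, np.float64(-0.02)], [0, 0, np.float64(-0.0)]] 
end [507.5, 365.3, 144.7, np.float64(171.17)] maxstep 47.3
```

{"name": "carry_out", "arguments": {"xyz": [[0.13,0.24,-0.01],[0.27,0.52,-0.04],[0.37,0.69,-0.04],[0.37,0.69,-0.04],[0.36,0.69,-0.04],[0.36,0.69,-0.04],[0.36,0.7,-0.04],[0.36,0.69,-0.05]], "dr": [[0,0,-0.01],[0,0,-0.01],[0,0,-0.02],[0,0,-0.02],[0,0,-0.01],[0,0,-0.02],[0,0,-0.02],[0,0,-0.02]]}}

```text
time: 13.52
tool_pos: [551.1, 229.0, 138.7]
tcp_rot: [3.141, 0.0, 2.981]
contact_force: [0.5, -0.5, -5.9]
grip_width: 55.9
```

{"name": "carry_out", "arguments": {"xyz": [[0.35,0.7,-0.04],[0.36,0.69,-0.04],[0.26,0.53,-0.03],[0.13,0.24,-0.01],[0,0,0],[0,0,0],[0,0,0]], "dr": [[0,0,-0.02],[0,0,-0.01],[0,0,-0.02],[0,0,0],[0,0,0],[0,0,0],[0,0,0]]}}

```text
time: 14.4
tool_pos: [508.2, 364.0, 145.5]
tcp_rot: [-3.141, -0.0, 2.986]
contact_force: [1.1, 0.2, -7.2]
grip_width: 55.8
```

Run:
```python
from h import *
from plant import capture
o=get_obs(); print(o["contact_force"],o["tool_pos"],np.degrees(o["tcp_rot"]))
c=capture("wrist"); cv2.imwrite("pics/wrist4.png",c["image"]);
```

```text
[ 1.06891377  0.17633602 -7.15779126] [508.23768302 364.03741065 145.51736136] [-1.79985301e+02 -1.63767483e-03  1.71082047e+02]
```

View pics/wrist4.png

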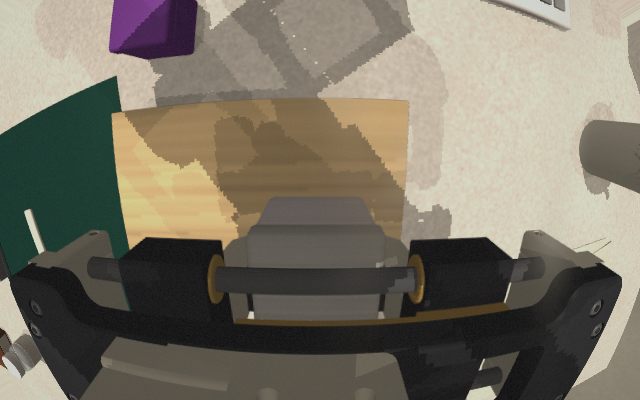

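The board is square to the tin, which sits well inside the far edge (board spans 112–408 px). Lowering gently.

{"name": "carry_out", "arguments": {"xyz": [[0,0,0.1],[0,0,0.2],[0,0,0.2],[0,0,0.12],[0,0,0.08],[0,0,0.06],[0,0,0.04],[0,0,0]], "dr": [[0,0,0],[0,0,0],[0,0,0],[0,0,0],[0,0,0],[0,0,0],[0,0,0],[0,0,0]]}}

```text
time: 15.45
tool_pos: [507.8, 365.2, 97.5]
tcp_rot: [3.141, 0.0, 2.988]
contact_force: [-0.4, -0.6, -6.0]
grip_width: 56.0
```

{"name": "carry_out", "arguments": {"xyz": [[0,0,0.02],[0,0,0],[0,0,0]], "dr": [[0,0,0],[0,0,0],[0,0,0]]}}

```text
time: 15.82
tool_pos: [508.0, 365.3, 96.8]
tcp_rot: [3.141, 0.001, 2.988]
contact_force: [-0.9, -0.8, -4.1]
grip_width: 55.8
```

Contact is starting (-4 N against -7 N hanging). I'll go slightly further before releasing.

{"name": "carry_out", "arguments": {"xyz": [[0,0,0.01],[0,0,0.01],[0,0,0]], "dr": [[0,0,0],[0,0,0],[0,0,0]]}}

```text
time: 16.2
tool_pos: [508.0, 365.3, 96.7]
tcp_rot: [3.141, 0.001, 2.988]
contact_force: [-3.9, -1.6, 7.1]
grip_width: 55.7
```

{"name": "carry_out", "arguments": {"xyz": [[0,0,0],[0,0,0],[0,0,0]], "dr": [[0,0,0],[0,0,0],[0,0,0]], "gripper": 0.65}}

```text
time: 16.58
tool_pos: [507.9, 365.2, 95.2]
tcp_rot: [3.141, 0.0, 2.987]
contact_force: [0.2, -0.5, -0.1]
grip_width: 75.0
```

{"name": "carry_out", "arguments": {"xyz": [[0,0,-0.3],[0,0,-0.6],[0,0,-0.5],[0,0,-0.3]], "dr": [[0,0,0],[0,0,0],[0,0,0],[0,0,0]]}}

```text
time: 17.08
tool_pos: [508.4, 365.5, 200.5]
tcp_rot: [3.139, 0.003, 2.988]
contact_force: [-0.2, -0.3, -0.2]
grip_width: 75.5
```

Run:
```python
from h import *
o=get_obs(); p=o["tool_pos"]; print(p,np.degrees(o["tcp_rot"]))
plan((649.6,75.1,130),140.2,8,(507.8,365.3,195.5,171.17))
```

```text
[508.42139013 365.54808991 200.50909413] [1.79856585e+02 1.79794195e-01 1.71173546e+02]
xyz [[-0.17, -0.25, 0.06], [-0.39, -0.52, 0.13], [-0.57, -0.66, 0.18], [-0.61, -0.61, 0.18], [-0.67, -0.56, 0.17], [-0.72, -0.49, 0.18], [-0.56, -0.32, 0.13], [-0.28, -0.14, 0.06]] 
dr [[0, 0, np.float64(0.22)], [0, 0, np.float64(0.47)], [0, 0, np.float64(0.62)], [0, 0, np.float64(0.63)], [0, 0, np.float64(0.62)], [0, 0, np.float64(0.62)], [0, 0, np.float64(0.47)], [0, 0, np.float64(0.22)]] 
end [649.7, 74.7, 130.1, np.float64(140.21)] maxstep 53.4
```

{"name": "carry_out", "arguments": {"xyz": [[-0.17,-0.25,0.06],[-0.39,-0.52,0.13],[-0.57,-0.66,0.18],[-0.61,-0.61,0.18],[-0.67,-0.56,0.17],[-0.72,-0.49,0.18],[-0.56,-0.32,0.13],[-0.28,-0.14,0.06]], "dr": [[0,0,0.22],[0,0,0.47],[0,0,0.62],[0,0,0.63],[0,0,0.62],[0,0,0.62],[0,0,0.47],[0,0,0.22]], "gripper": 1}}

```text
time: 18.08
tool_pos: [649.6, 71.4, 130.1]
tcp_rot: [-3.14, -0.002, 2.442]
contact_force: [-0.5, 0.6, -0.3]
grip_width: 92.1
```

{"name": "carry_out", "arguments": {"xyz": [[0,0,0],[0,0,0],[0,0,0],[0,0,0]], "dr": [[0,0,0],[0,0,0],[0,0,0],[0,0,0]]}}

```text
time: 18.58
tool_pos: [649.4, 75.7, 132.1]
tcp_rot: [3.141, 0.0, 2.449]
contact_force: [0.3, -0.6, 0.1]
grip_width: 91.9
```

Run:
```python
from h import *
from plant import capture
o=get_obs(); print(o["contact_force"],o["tool_pos"],np.degrees(o["tcp_rot"]))
c=capture("wrist"); cv2.imwrite("pics/wrist5.png",c["image"]);
```

```text
[ 0.33051181 -0.58884252  0.07596815] [649.41633095  75.74578142 132.10559395] [1.79976018e+02 1.31030640e-02 1.40311109e+02]
```

View pics/wrist5.png

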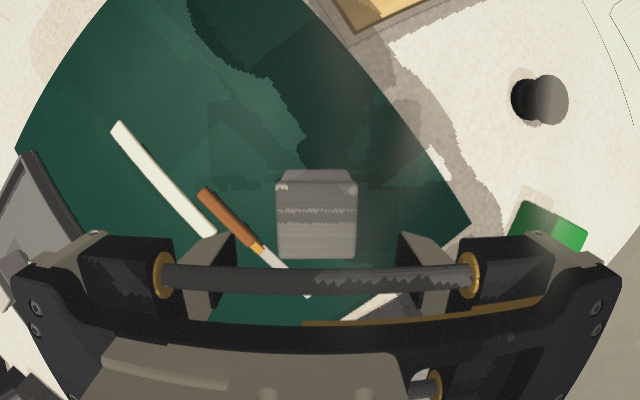

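The third tin is square and centred (276–357 px). Quick check of the grey box's clearance before descending.

Run:
```python
from h import *
d=pickle.load(open("c0.pkl","rb"));c=d["top"];s=d["side"]
print(w(c,239,115,0),w(c,350,121,0),w(c,240,105,60))
print(w(s,213,240,0),w(s,253,185,0))
```

```text
[795.14957458 170.68374957   0.        ] [774.12748734 -93.7661563    0.        ] [799.82341549 157.55750349  60.        ]
[776.04361429 127.01487816   0.        ] [777.73209645 -83.43755403   0.        ]
```

Box front is at x≥774 and the hand reaches only about 735, so it is clear.

{"name": "carry_out", "arguments": {"xyz": [[0,0,0.25],[0,0,0.5],[0,0,0.5],[0,0,0.3],[0,0,0]], "dr": [[0,0,0],[0,0,0],[0,0,0],[0,0,0],[0,0,0]]}}

```text
time: 19.25
tool_pos: [648.6, 74.6, 36.9]
tcp_rot: [-3.139, -0.003, 2.447]
contact_force: [0.0, 0.7, -0.2]
grip_width: 91.9
```

{"name": "carry_out", "arguments": {"xyz": [[0,0,0],[0,0,0],[0,0,0],[0,0,0],[0,0,0]], "dr": [[0,0,0],[0,0,0],[0,0,0],[0,0,0],[0,0,0]], "gripper": -1}}

```text
time: 19.88
tool_pos: [650.1, 74.8, 39.3]
tcp_rot: [3.14, 0.001, 2.447]
contact_force: [0.5, 0.8, 2.2]
grip_width: 55.8
```

{"name": "carry_out", "arguments": {"xyz": [[0,0,-0.1],[0,0,-0.25],[0,0,-0.35],[0,0,-0.35],[0,0,-0.2],[0,0,-0.1],[0,0,0],[0,0,0]], "dr": [[0,0,0],[0,0,0],[0,0,0],[0,0,0],[0,0,0],[0,0,0],[0,0,0],[0,0,0]]}}

```text
time: 20.88
tool_pos: [649.1, 74.6, 118.8]
tcp_rot: [-3.141, -0.001, 2.447]
contact_force: [0.3, -0.4, -6.5]
grip_width: 56.0
```

{"name": "carry_out", "arguments": {"xyz": [[0,0,0],[0,0,0]], "dr": [[0,0,0],[0,0,0]]}}

```text
time: 21.12
tool_pos: [649.5, 74.6, 119.3]
tcp_rot: [-3.141, -0.001, 2.447]
contact_force: [0.2, -0.3, -5.8]
grip_width: 55.7
```

Run:
```python
from h import *
o=get_obs(); print(o["contact_force"],o["moment"],o["tool_pos"],np.degrees(o["tcp_rot"]),o["tau"].round(2))
c0=o["tool_pos"].tolist()+[140.21]
plan((491,256.7,145),171.2,8,(649.6,75,119,140.21))
print("tray")
plan((466.4,-227.7,120),174,12,(649.6,75,119,140.21))
```

```text
[ 0.21018773 -0.32355088 -5.77030973] [-0.0504986  -0.01335627  0.00931818] [649.48144267  74.5976743  119.28390488] [-1.79979183e+02 -3.32008092e-02  1.40211497e+02] [ 0.000e+00 -6.218e+01 -2.480e+01  2.000e-02  9.000e-02 -0.000e+00]
xyz [[0.22, 0.04, -0.02], [0.48, 0.09, -0.06], [0.63, 0.16, -0.07], [0.61, 0.22, -0.07], [0.59, 0.27, -0.07], [0.56, 0.32, -0.07], [0.4, 0.27, -0.05], [0.18, 0.15, -0.02]] 
dr [[0, 0, np.float64(-0.22)], [0, 0, np.float64(-0.47)], [0, 0, np.float64(-0.62)], [0, 0, np.float64(-0.63)], [0, 0, np.float64(-0.62)], [0, 0, np.float64(-0.63)], [0, 0, np.float64(-0.47)], [0, 0, np.float64(-0.21)]] 
end [491.1, 256.9, 144.8, np.float64(171.17)] maxstep 39.2
tray
xyz [[-0.03, -0.2, -0.0], [-0.06, -0.43, -0.0], [-0.05, -0.58, -0.0], [-0.01, -0.57, -0.01], [0.01, -0.58, 0.0], [0.05, -0.58, 0.0], [0.09, -0.57, 0.0], [0.11, -0.57, -0.0], [0.15, -0.55, -0.0], [0.18, -0.55, -0.0], [0.16, -0.41, -0.01], [0.08, -0.18, 0.0]] 
dr [[0, 0, np.float64(-0.14)], [0, 0, np.float64(-0.32)], [0, 0, np.float64(-0.41)], [0, 0, np.float64(-0.41)], [0, 0, np.float64(-0.42)], [0, 0, np.float64(-0.41)], [0, 0, np.float64(-0.42)], [0, 0, np.float64(-0.41)], [0, 0, np.float64(-0.41)], [0, 0, np.float64(-0.42)], [0, 0, np.float64(-0.31)], [0, 0, np.float64(-0.14)]] 
end [466.7, -227.7, 120.2, np.float64(173.97)] maxstep 34.9
```

Fz is about -6 N, so this one is full too, and it goes to the board's near slot.

{"name": "carry_out", "arguments": {"xyz": [[0.22,0.04,-0.02],[0.48,0.09,-0.06],[0.63,0.16,-0.07],[0.61,0.22,-0.07],[0.59,0.27,-0.07],[0.56,0.32,-0.07],[0.4,0.27,-0.05],[0.18,0.15,-0.02]], "dr": [[0,0,-0.22],[0,0,-0.47],[0,0,-0.62],[0,0,-0.63],[0,0,-0.62],[0,0,-0.63],[0,0,-0.47],[0,0,-0.21]]}}

```text
time: 22.12
tool_pos: [489.6, 258.0, 146.0]
tcp_rot: [3.141, 0.0, 2.991]
contact_force: [0.5, -0.1, -6.1]
grip_width: 56.1
```

{"name": "carry_out", "arguments": {"xyz": [[0,0,0],[0,0,0],[0,0,0],[0,0,0]], "dr": [[0,0,0],[0,0,0],[0,0,0],[0,0,0]]}}

```text
time: 22.62
tool_pos: [491.6, 255.9, 145.4]
tcp_rot: [-3.142, -0.0, 2.986]
contact_force: [1.0, -0.8, -6.2]
grip_width: 55.9
```

Run:
```python
from h import *
from plant import capture
o=get_obs(); print(o["contact_force"],o["tool_pos"],np.degrees(o["tcp_rot"]))
c=capture("wrist"); cv2.imwrite("pics/wrist6.png",c["image"]); 
c=capture("side"); cv2.imwrite("pics/side6.png",c["image"]);
```

```text
[ 1.04575181 -0.82991066 -6.2417564 ] [491.58047797 255.89347998 145.35816282] [-1.79997500e+02 -6.07777771e-03  1.71098141e+02]
```

View pics/wrist6.png

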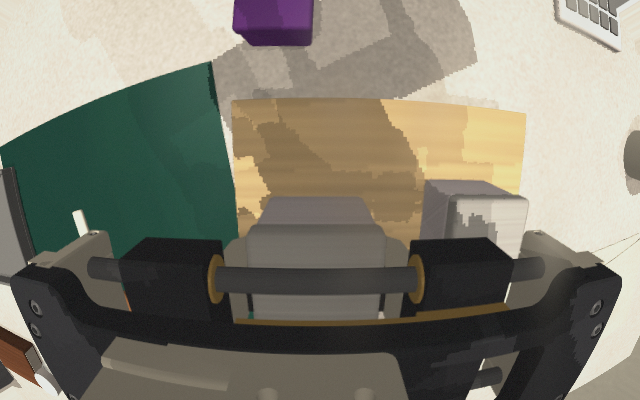

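View pics/side6.png

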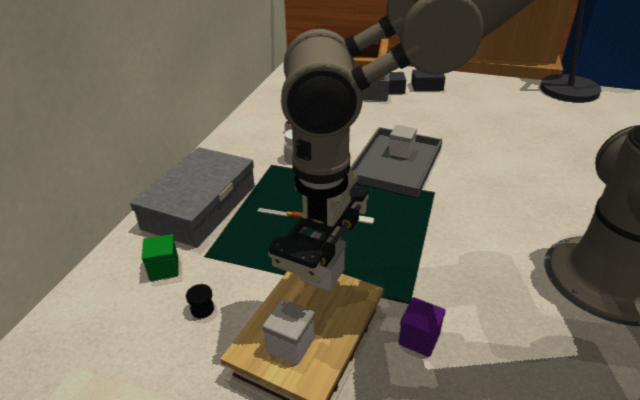

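The first full tin stands upright on the board (290,335 in the side view) and the empty one in the tray (402,140). The near slot is free. Lowering.

{"name": "carry_out", "arguments": {"xyz": [[0,0,0.1],[0,0,0.2],[0,0,0.2],[0,0,0.12],[0,0,0.08],[0,0,0.06],[0,0,0.02],[0,0,0]], "dr": [[0,0,0],[0,0,0],[0,0,0],[0,0,0],[0,0,0],[0,0,0],[0,0,0],[0,0,0]]}}

```text
time: 23.72
tool_pos: [491.3, 256.5, 98.9]
tcp_rot: [3.141, 0.0, 2.988]
contact_force: [0.4, 0.3, -6.3]
grip_width: 56.0
```

{"name": "carry_out", "arguments": {"xyz": [[0,0,0.02],[0,0,0],[0,0,0]], "dr": [[0,0,0],[0,0,0],[0,0,0]]}}

```text
time: 24.1
tool_pos: [491.2, 256.5, 97.6]
tcp_rot: [3.141, 0.0, 2.988]
contact_force: [-0.3, -0.2, -6.2]
grip_width: 55.7
```

{"name": "carry_out", "arguments": {"xyz": [[0,0,0.02],[0,0,0],[0,0,0]], "dr": [[0,0,0],[0,0,0],[0,0,0]]}}

```text
time: 24.48
tool_pos: [491.1, 256.5, 96.3]
tcp_rot: [3.142, -0.0, 2.987]
contact_force: [0.6, 0.1, -5.3]
grip_width: 55.8
```

{"name": "carry_out", "arguments": {"xyz": [[0,0,0.01],[0,0,0],[0,0,0]], "dr": [[0,0,0],[0,0,0],[0,0,0]]}}

```text
time: 24.85
tool_pos: [491.1, 256.5, 96.2]
tcp_rot: [3.141, 0.0, 2.988]
contact_force: [-3.3, -0.9, 3.4]
grip_width: 56.2
```

Seated. Release, rise, and move clear.

{"name": "carry_out", "arguments": {"xyz": [[0,0,0],[0,0,0],[0,0,0]], "dr": [[0,0,0],[0,0,0],[0,0,0]], "gripper": 0.65}}

```text
time: 25.22
tool_pos: [491.4, 256.6, 95.8]
tcp_rot: [3.141, 0.001, 2.987]
contact_force: [-0.8, 0.4, 0.1]
grip_width: 75.3
```

{"name": "carry_out", "arguments": {"xyz": [[0,0,-0.3],[0,0,-0.6],[0,0,-0.6],[0,0,-0.5],[0,0,-0.2]], "dr": [[0,0,0],[0,0,0],[0,0,0],[0,0,0],[0,0,0]]}}

```text
time: 25.85
tool_pos: [491.8, 256.8, 229.5]
tcp_rot: [3.14, 0.003, 2.988]
contact_force: [-0.4, 0.5, -0.3]
grip_width: 75.7
```

{"name": "carry_out", "arguments": {"xyz": [[0.1,-0.3,0],[0.1,-0.7,0],[0.1,-0.7,0],[0.1,-0.7,0],[0.1,-0.7,0],[0.1,-0.4,0],[0,0,0],[0,0,0]], "dr": [[0,0,0],[0,0,0],[0,0,0],[0,0,0],[0,0,0],[0,0,0],[0,0,0],[0,0,0]]}}

```text
time: 26.85
tool_pos: [423.5, 55.0, 227.4]
tcp_rot: [3.141, -0.0, 2.987]
contact_force: [0.8, -0.0, 0.4]
grip_width: 76.0
```

Run:
```python
from h import *
from plant import capture
o=get_obs(); print(o["time"],o["tool_pos"])
d={}
for n in("top","side"):
    d[n]=capture(n); cv2.imwrite(f"pics/{n}7.png",d[n]["image"])
pickle.dump(d,open("c7.pkl","wb"))
d0=pickle.load(open("c0.pkl","rb"))
df=cv2.absdiff(d["top"]["image"],d0["top"]["image"]).max(2); cv2.imwrite("pics/diff7.png",cv2.convertScaleAbs(df,alpha=2))
```

```text
26.85 [423.52973268  54.95809564 227.40264828]
```

View pics/top7.png

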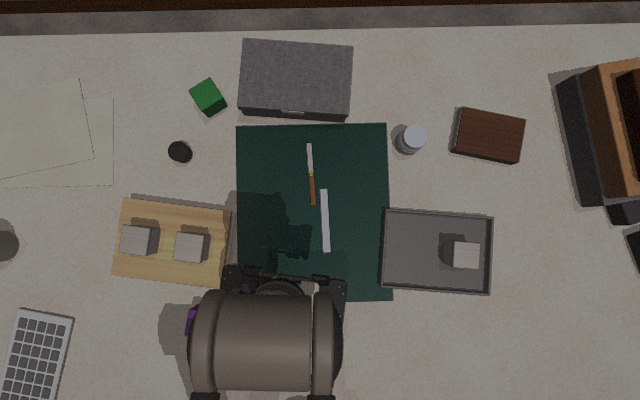

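View pics/side7.png

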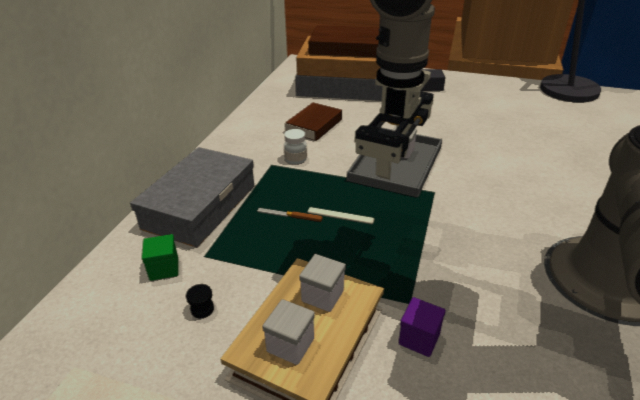

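View pics/diff7.png

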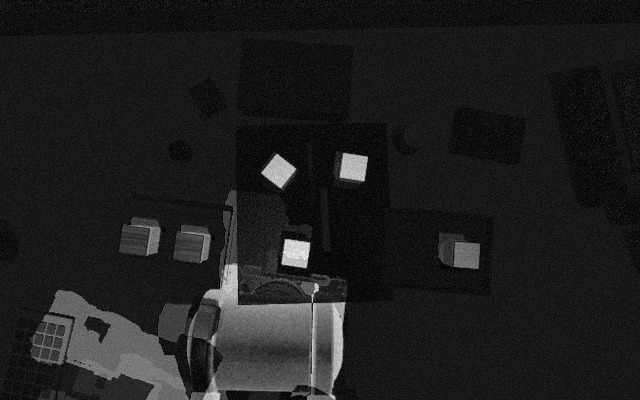

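The top and side views show both full tins upright on the board, at (136,240) and (189,248), well inside its edges. The empty tin is upright on the tray floor (467,254). The difference image shows no edges at the board, tray, knife, folder, jar, loupe or green cube. In the top view the arm hides the purple cube, but in the side view it is at its original place (422,327). Handing in.

Run:
```python
from plant import close_job
print(close_job())
```

```text
the job is handed in; nothing more can be done
None
```

I lifted all three tins and sorted them by weight: two were full and one was empty. The job was handed in at about 27 s of the 72 s allowed.

- **Full tins:** they pulled about 7 N and 6 N when lifted. Both stand on the pressing board, side by side, upright and roughly 37 mm in from the nearest edge.
- **Empty tin:** it read about 0.4 N. It stands upright on the floor of the grey tray.

**Last checks:** the final top and side pictures show all three tins upright with the gripper clear. The before/after difference image shows no movement of the board, tray, knife, folder, jar, loupe or green cube. The arm hid the purple cube from the top camera, so I checked it in the side view only, where it was in its original place.

**Disagreement:** the empty tin's reading was below the roughly 1 N expected and within sensor noise. The joint torques rose slightly more than an empty tin should cause, but well under what a full one would.

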